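# Set the tailstock and hold its centre back

## Robot

A 7-joint arm with a two-finger parallel gripper is mounted at the origin on the work surface. World frame = base frame: x ahead of the robot, y to its left, z up, the work surface at z = 0. Lengths are in mm, angles in degrees, forces in N, time in s.
With the tool pointing down it reaches from about 425 to 1025 mm from the base axis. Payload 9.4 kg.
Tool frame: the origin (TCP) lies between the finger pads; the fingertips stand 8 mm ahead of it and the grasp point (between the pads) lies 11 mm behind it (robot.tip_extent is the distance from the TCP to the fingertips, in mm); z points along the fingers, y is the direction in which the jaws open and shut (so a half turn about z gives the same grasp; the last joint's range is limited). The gripper opens to 93 mm and grips with 3 to 60 N. Pads are 15 mm wide; open, the fingers measure 128 mm over their backs; the gripper's body (75 mm by 188 mm) begins 65 mm behind the grasp point.
Start: joints at [58.745, 34.337, -0.143, 91.639, 0.103, 54.024, -4.572], TCP at [327.557, -646.785, 226.618] pointing down, gripper open.
Joint ranges: [-147.43, 147.43], [-19.82, 112.94], [-74.19, 73.91], [6.32, 146.72], [-59.91, 239.91], [6.04, 106.73], [-150.56, 150.56]. Speed limits (degrees/s): [127.2, 127.2, 172.46, 172.46, 180, 180, 180].

## Interface

Orientations are given as [roll, pitch, yaw] about the fixed x, y, z axes, in that order (R = Rz(yaw) Ry(pitch) Rx(roll)).
In Python, from rig import sensors, optics, sign_off, robot gives the robot as it stands.
- The arm moves only by the tool servo_tool, never from a script. Its argument "motion" is a list of rows, each an object of numbers: "wx", "wy", "wz": the turn, a rotation vector about the tool's x, y, z in units of pi rad (1.0 is pi rad); "x", "y", "z": the shift along the tool's x, y, z in units of 15 cm (1.0 is 15 cm); "fingers": the closure, from 0 (fully open) to 1 (shut). A call has 1 to 20 rows; each row is the pose to reach, as a shift and turn from the pose commanded when the call began, along the tool's axes at that moment, turning the shorter way round; what a row does not reach only later rows make up. A row lasts 1/12 s, in which the tool goes at most 41.7 mm and 7.16 degrees, less where a joint would pass 70% of its speed; a pose out of reach is approached as far as the arm can. A call with a number of a shift or a turn outside -1 to 1 is refused whole. A call with a gripper value outside its range is refused whole. The fingers move at their own pace and stop on an object; "squeeze" is the grip in N (left out, the last holds). Time passes only in rows, so rows that repeat a pose let the fingers close. It gives the time, the measured TCP pose, the force and the opening at its end, in the units of the state.
- sensors.sense(): the state, without advancing time (a new reading comes with each control period).
- optics.grab_frame(name): name is "side" or "top" or "wrist"; returns a dict with "frame" (384x512x3 uint8, red, green, blue), "vfov" (degrees; the focal length in pixels is half the picture's height over the tangent of half this angle, whatever the lens; pixels are square), "cx", "cy" (the principal point, pixels), "world_to_cam" (4x4, takes a point from world to camera coordinates). Camera axes: x right, y up, looking along -z (the intrinsics and any distortion apply to the point x, -y, -z); pixel columns grow to the right and rows downward; lengths in mm; the calibration is good to about 2 mm. A picture is of the moment at which its call begins. There is no depth.
- sign_off(): hands the job in, once; it reports no verdict.
The state is a dict: "clock": time; "joint_positions": joint angles; "dq": joint speeds; "joint_efforts": joint torques, N m; "tcp_pos": TCP position; "tcp_rot": TCP orientation; "wrist_force": force on the tool from outside, world axes, zero at the start; "torque": the same for the moment, N m; "grip_width": opening from 0.0 (shut) to 1.0 (fully open).
Only numpy, scipy, OpenCV 4.12 (cv2) and the standard library are available. Lean on these libraries where they do the work, as an engineer would, in place of code of your own. Each camera call takes 0.05 s, during which the arm holds its last target.

## Task

On the bench centre, leave the lever up and slide the tailstock along its two guide rods towards the headstock until it meets the end of the stop rod. Then bring the tailstock's ball-ended lever down until it lies level, which draws the spring-loaded centre back 10 mm, and finish still holding it there, with the tailstock against its stop, so that I can offer up the shaft. Never take the lever down to the end of its stroke, because that knocks the centre out of its taper, and leave the shaft, dial stand, tub and screwdriver where they are.

Things in the scene. Friction and masses are not known exactly. Their poses are not given: they have to be found in the camera images.
- bench: Fixed bed of the bench centre: white base plate 170 x 600 x 12 mm, white end plates to 78 mm high, two steel guide rods (16 mm thick) along its y axis, 45 mm either side of the centre line, axes 47 mm above the table. Origin: centre of the plate's underside, on the table. +y points from tailstock to headstock, its -x side faces the robot, z up; turned up to 0.4 rad.
- headstock: Headstock: black saddle 130 mm wide and white body, 166 mm high, 60 mm long, clamped on the guide rods at another place along the bed each time; it does not move. Axes as the bench's. Origin: on the table under its middle. A steel centre points from it at the tailstock, 115 mm above the table, and below that the stop rod.
- stop_face (a point): The end of the stop rod, which the tailstock has to meet: a steel rod 12 mm thick with a 16 mm button on its end, fixed in the headstock and reaching 154 mm from it towards the tailstock along the bed's centre line, between the guide rods. The point is the middle of the button's flat end, 47 mm above the table, facing -y of the bench.
- tail_face (a point): Middle of the front (+y of the bench) face of the tailstock's black saddle, 47 mm above the table: this face meets the stop rod's end. From here to stop_face along the bench's y is how far the tailstock has still to slide. The saddle is 130 mm wide (x), 60 mm long (y), from 25 to 71 mm above the table.
- tail_top (a point): Centre of the flat top, 150 mm above the table, of the tailstock's black housing: a block 50 mm wide (bench x), 60 mm long (bench y, flush with the saddle at front and rear). Above 108 mm its sides are bare, save that the lever rises past the rear half of the -x side; the front half can be gripped across x from above.
- tailstock (a joint): Slide of the tailstock along the guide rods, in m, growing towards the headstock (+y of the bench). It needs about 6 N to slide and stays where it is left.
- lever: The lever on the tailstock. Origin: on its pivot, 60 mm straight below tail_top; x axis: the pivot, parallel to the bench's x. A 9 mm steel arm runs from a hub on the housing's -x side along the lever's own -y (away from the headstock) to a ball knob. At rest it rises 0.714 rad above level; pressed down, it turns about +x by up to 1.143 rad to its end stop, 0.43 rad below level.
- knob (a point): Centre of the black ball knob, 26 mm in diameter, on the lever's end: in the lever's frame 60 mm to -x and 120 mm to -y of the pivot. Up at rest it is 169 mm above the table, with the lever level 90 mm. Free room all round it. A spring always lifts the lever: pressing the knob down takes 4 N to start, 8 N when level, 11 N at the end stop.
- quill (a joint): How far the tailstock's centre is drawn back, in m: 0 at rest (lever up), 0.010 with the lever level, 0.016 at the end of the stroke; 14 mm per rad of the lever. The centre's quill is a 22 mm steel bar, axis 115 mm above the table, out of the housing by 30 mm in front (point included) and 6 mm behind at rest.
- shaft: Bystander: turned steel shaft, 22 mm thick, 100 mm long, with a 32 mm collar, lying in a low steel V rest on the table beyond the headstock's end of the bench, axis 28 mm above the table. Origin at its centre.
- dial_stand: Bystander: dial gauge on a loose steel stand (base 50 x 60 x 50 mm, post to 210 mm) on the table beyond the headstock's end of the bench. Origin under the base.
- tub: Bystander: white tub with an orange cap, 60 mm in diameter, 70 mm high, to the right of the bench's tailstock end. Origin under its base.
- screwdriver: Bystander: screwdriver lying on the table to the robot's right. Origin on its underside.

How it is judged (in metres and radians):
On the way, in this order (a step that is already met when the one before it is completed fails the run):
1. the tailstock has been slid to meet the stop rod (gap under 3 mm) with the lever still up (centre drawn back less than 3 mm) (distance between tail_face and stop_face below 0.003 m and value of joint quill below 0.003 m), for 0.2 s.
2. the robot holds the lever about level: centre drawn back 8 to 12 mm, tailstock still within 3 mm of the stop (value of joint quill between 0.008 and 0.012 m and distance between tail_face and stop_face below 0.003 m), for 0.5 s.
At the end, for the whole second after the job is handed in: The gripper's fingers still hold the lever (contact over 2 N) about level, with the centre drawn back 10 mm, give or take 2 mm, and the tailstock is still against the stop rod, with a gap under 3 mm (all of step 2 and contact force between the fingers and lever above 2 N); the arm keeps its last pose, push and grip.
It fails at once if the lever goes to the end of its stroke (centre drawn back more than 14.5 mm) (value of joint quill above 0.0145 m).
It fails at once if the shaft, dial stand, tub or screwdriver is moved by more than 15 mm (distance of any of shaft, dial_stand, tub, screwdriver from where it was at the start of the episode above 0.015 m).
It also fails if it takes over 51 s, if anything falls off the work surface, if the arm or the gripper's body presses on something with over 40 N, if the wrist force passes 120 N, or if a joint passes its speed limit or range.

## Working session

There is one attempt and no reset: what is moved stays moved. The work goes in short steps, Python scripts to look and compute and a tool call to move; the robot and the scene stay as the last step left them, time stands still between calls to the robot, and variables do not carry over. Pictures are saved under pics/ and viewed, and the job is handed in when it is done.

Besides the shell and the picture viewer there is one more tool, called after "Request:" as name(argument=value, ...), one argument or row to a line, values as JSON. servo_tool: Moves the arm, as the interface text tells. Its arguments: {"type":"object","properties":{"motion":{"type":"array","items":{"type":"object","properties":{"wx":{"type":"number"},"wy":{"type":"number"},"wz":{"type":"number"},"x":{"type":"number"},"y":{"type":"number"},"z":{"type":"number"},"fingers":{"type":"number"}}}},"squeeze":{"type":"number"}},"required":["motion"]}

```bash
ls; mkdir -p pics
python3 - <<'E'
from rig import sensors, optics, robot
import cv2
s=sensors.sense(); print(s)
for n in("side","top","wrist"):
    d=optics.grab_frame(n); cv2.imwrite(f"pics/{n}0.png",d["frame"][:,:,::-1]); print(n,{k:v for k,v in d.items() if k!="frame"})
E
```

```text
pics
{'clock': 0.0, 'joint_positions': array([58.74608048, 34.38271049, -0.14431171, 91.6805556 ,  0.1035011 ,
       54.02578461, -4.57031656]), 'dq': array([-0.09292435, -0.02403676, -0.04696533,  0.03632455, -0.00261732,
       -0.06027175, -0.05395746]), 'joint_efforts': array([-1.06402837e-03, -7.65070224e+01,  1.49669006e+00, -2.52349162e+01,
       -5.25447330e-02,  1.69891363e-02,  1.70473572e-04]), 'tcp_pos': array([ 327.30609246, -646.36950205,  225.78545035]), 'tcp_rot': array([-1.79911532e+02,  9.25044329e-03,  2.68636353e+01]), 'wrist_force': array([ 0.77990967, -0.23016075, -0.75665607]), 'torque': array([ 0.00017659,  0.015697  , -0.02781152]), 'grip_width': 0.9999299162770994}
side {'vfov': 46.10416524925685, 'cx': 247.56908776350062, 'cy': 191.98957828321687, 'world_to_cam': array([[-7.09869765e-01, -7.04263058e-01,  9.92277966e-03,
         3.59036563e+02],
       [ 5.43116643e-01, -5.38361776e-01,  6.44353095e-01,
        -3.72091602e+02],
       [-4.48452035e-01,  4.62796007e-01,  7.64663735e-01,
        -1.25025054e+03],
       [ 0.00000000e+00,  0.00000000e+00, 
[... 228 characters left out ...]

       [ 9.89274442e-01, -2.10149684e-02,  1.44549124e-01,
        -5.51999090e+02],
       [-1.44712914e-01, -6.48612969e-03,  9.89452426e-01,
        -1.33316243e+03],
       [ 0.00000000e+00,  0.00000000e+00,  0.00000000e+00,
         1.00000000e+00]])}
wrist {'vfov': 61.377673320348286, 'cx': 257.6778553450199, 'cy': 187.5881149300044, 'world_to_cam': array([[ 4.52293155e-01, -8.91869097e-01, -6.44581701e-04,
        -7.24973885e+02],
       [ 8.63917340e-01,  4.38297287e-01, -2.48077240e-01,
         2.82124990e+01],
       [ 2.21534943e-01,  1.11646772e-01,  9.68740041e-01,
        -3.88494292e+02],
       [ 0.00000000e+00,  0.00000000e+00,  0.00000000e+00,
         1.00000000e+00]])}
```

View pics/side0.png

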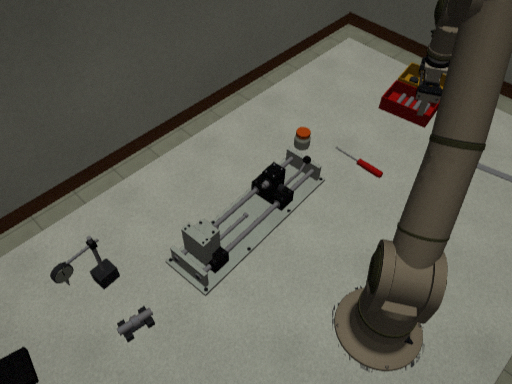

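View pics/top0.png

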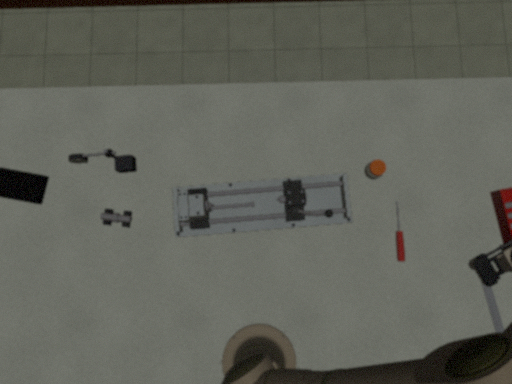

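View pics/wrist0.png

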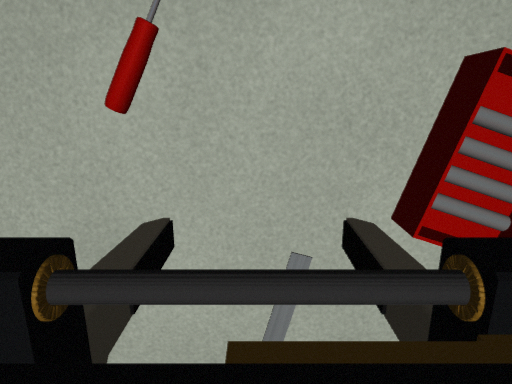

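Run:
```python
import cv2,numpy as np
a=cv2.imread("pics/top0.png")[160:250,160:410]; a=np.clip(a.astype(float)*1.6,0,255).astype(np.uint8)
cv2.imwrite("pics/top0c.png",cv2.resize(a,(800,288),interpolation=cv2.INTER_CUBIC))
a=cv2.imread("pics/side0.png")[120:300,160:340]; a=np.clip(a.astype(float)*1.6,0,255).astype(np.uint8)
cv2.imwrite("pics/side0c.png",cv2.resize(a,(600,600),interpolation=cv2.INTER_CUBIC))
```

```text
(no output)
```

View pics/top0c.png

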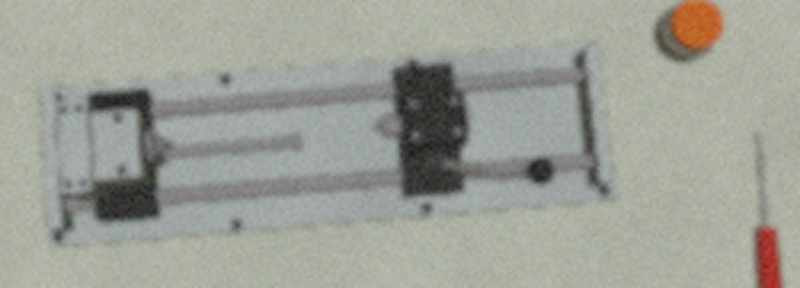

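View pics/side0c.png

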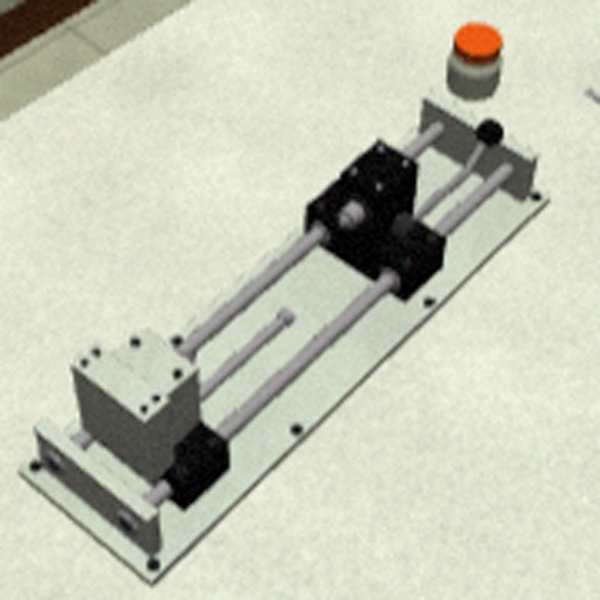

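```bash
cat > h.py <<'E'
import numpy as np, cv2
from rig import sensors, optics
def cam(d):
    f=192/np.tan(np.radians(d["vfov"]/2)); return f,d["cx"],d["cy"],np.array(d["world_to_cam"])
def onz(d,uv,z):
    f,cx,cy,T=cam(d); R=T[:3,:3]; C=-R.T@T[:3,3]
    r=R.T@np.array([(uv[0]-cx)/f,-(uv[1]-cy)/f,-1]); return C+r*(z-C[2])/r[2]
def ray(d,uv):
    f,cx,cy,T=cam(d); R=T[:3,:3]; C=-R.T@T[:3,3]
    r=R.T@np.array([(uv[0]-cx)/f,-(uv[1]-cy)/f,-1]); return C,r/np.linalg.norm(r)
def proj(d,P):
    f,cx,cy,T=cam(d); p=T[:3,:3]@np.asarray(P,float)+T[:3,3]; return np.array([cx+f*p[0]/-p[2],cy-f*p[1]/-p[2]])
def tri(*rs):
    A=np.zeros((3,3));b=np.zeros(3)
    for C,r in rs:
        M=np.eye(3)-np.outer(r,r);A+=M;b+=M@C
    return np.linalg.solve(A,b)
E
python3 - <<'E'
from h import *
t=optics.grab_frame("top"); s=optics.grab_frame("side")
T=lambda p:(p[0]/3.2+160,p[1]/3.2+160)
S=lambda p:(p[0]/3.3333+160,p[1]/3.3333+120)
np.set_printoptions(precision=1,suppress=True)
print("top corners")
for p in[(40,88),(597,44),(612,197),(53,244)]: print(onz(t,T(p),12))
print("side corners")
for p in[(20,472),(152,582),(548,200)]: print(onz(s,S(p),12))
print("knob",tri(ray(t,T((540,170))),ray(s,S((489,132)))))
print("stop", tri(ray(t,T((302,141))),ray(s,S((288,318)))))
print("tailtop corners top", [onz(t,T(p),150) for p in[(397,67),(450,65)]])
E
```

```text
top corners
[573.7 280.1  12. ]
[ 608.5 -314.3   12. ]
[ 445.3 -321.6   12. ]
[408.1 264.9  12. ]
side corners
[568.2 287.1  12. ]
[402.2 275.5  12. ]
[ 437.5 -313.6   12. ]
knob [ 462.5 -222.2  162. ]
stop [509.    2.1  33.1]
tailtop corners top [array([564.9, -92.1, 150. ]), array([ 565.7, -142.9,  150. ])]
```

Request:
servo_tool(
  motion=[
    {"x":0.15,"y":-0.15,"z":-0.1},
    {"x":0.3,"y":-0.3,"z":-0.2},
    {"x":0.45,"y":-0.45,"z":-0.3},
    {"x":0.6,"y":-0.6,"z":-0.4},
    {"x":0.75,"y":-0.75,"z":-0.5},
    {"x":0.9,"y":-0.9,"z":-0.6},
    {"x":1.0,"y":-1.0,"z":-0.7},
  ],
)

```text
validation failed for argument at $.mo...
```

Request:
servo_tool(
  motion=[
    {"x":0.17,"y":-0.17},
    {"x":0.34,"y":-0.34},
    {"x":0.5,"y":-0.5},
    {"x":0.67,"y":-0.67},
    {"x":0.84,"y":-0.84},
    {"x":1.0,"y":-1.0},
  ],
)

```text
validation failed for argument at $.mo...
```

Request:
servo_tool(
  motion=[
    {"x":0.08,"y":-0.08,"wz":-0.037},
    {"x":0.16,"y":-0.16,"wz":-0.074},
    {"x":0.24,"y":-0.24,"wz":-0.111},
    {"x":0.32,"y":-0.32,"wz":-0.148},
    {"x":0.4,"y":-0.4,"wz":-0.185},
    {"x":0.48,"y":-0.48,"wz":-0.222},
    {"x":0.56,"y":-0.56,"wz":-0.259},
    {"x":0.64,"y":-0.64,"wz":-0.296},
    {"x":0.72,"y":-0.72,"wz":-0.333},
    {"x":0.765,"y":-0.753,"wz":-0.37},
    {"x":0.765,"y":-0.753,"wz":-0.37},
    {"x":0.765,"y":-0.753,"wz":-0.37},
  ],
)

```text
validation failed for argument at $.mo...
```

Run:
```python
from h import *
s=sensors.sense(); print(s['clock'],s['tcp_pos'],s['tcp_rot'],s['joint_positions'],s['wrist_force'])
for n in ("wrist","side"):
    d=optics.grab_frame(n); cv2.imwrite(f"pics/{n}1.png",np.clip(d["frame"][:,:,::-1]*(1.6),0,255)); np.save(f"{n}1.npy",d,allow_pickle=True)
```

```text
0.25 [ 327.45193832 -646.57809031  226.20275597] [-1.79955993e+02  5.34151235e-03  2.68624239e+01] [58.74521681 34.36057263 -0.14465984 91.65838338  0.10318946 54.02546444
 -4.57245846] [ 0.12881377  0.24632332 -0.6748691 ][ WARN:0@0.779] global loadsave.cpp:1063 imwrite_ Unsupported depth image for selected encoder is fallbacked to CV_8U.
```

View pics/wrist1.png

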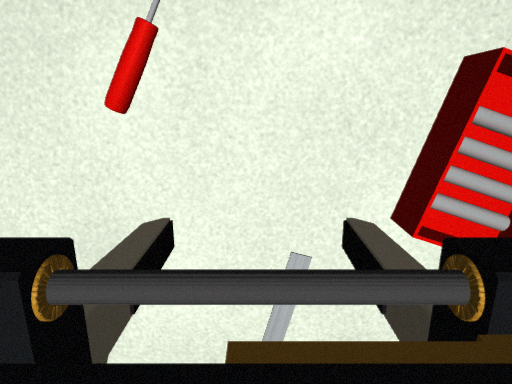

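The calls were refused, probably because each row has to name all its fields. I'll retry with every field filled in.

Request:
servo_tool(
  motion=[
    {"x":0.15,"y":-0.15,"z":-0.1,"wx":0,"wy":0,"wz":0,"fingers":0},
    {"x":0.3,"y":-0.3,"z":-0.2,"wx":0,"wy":0,"wz":0,"fingers":0},
    {"x":0.45,"y":-0.45,"z":-0.3,"wx":0,"wy":0,"wz":0,"fingers":0},
    {"x":0.6,"y":-0.6,"z":-0.4,"wx":0,"wy":0,"wz":0,"fingers":0},
    {"x":0.75,"y":-0.75,"z":-0.5,"wx":0,"wy":0,"wz":0,"fingers":0},
    {"x":0.9,"y":-0.9,"z":-0.6,"wx":0,"wy":0,"wz":0,"fingers":0},
    {"x":1.0,"y":-1.0,"z":-0.7,"wx":0,"wy":0,"wz":0,"fingers":0},
  ],
)

```text
clock: 0.93
tcp_pos: [394.7, -442.0, 332.5]
tcp_rot: [-180.0, -0.0, 27.0]
wrist_force: [0.5, -0.4, 0.2]
grip_width: 1.0
```

Request:
servo_tool(
  motion=[
    {"x":0.17,"y":-0.17,"z":0,"wx":0,"wy":0,"wz":0,"fingers":0},
    {"x":0.34,"y":-0.34,"z":0,"wx":0,"wy":0,"wz":0,"fingers":0},
    {"x":0.5,"y":-0.5,"z":0,"wx":0,"wy":0,"wz":0,"fingers":0},
    {"x":0.67,"y":-0.67,"z":0,"wx":0,"wy":0,"wz":0,"fingers":0},
    {"x":0.84,"y":-0.84,"z":0,"wx":0,"wy":0,"wz":0,"fingers":0},
    {"x":1.0,"y":-1.0,"z":0,"wx":0,"wy":0,"wz":0,"fingers":0},
  ],
)

```text
clock: 1.43
tcp_pos: [459.9, -241.6, 331.9]
tcp_rot: [180.0, -0.0, 26.9]
wrist_force: [0.1, -0.8, 0.4]
grip_width: 0.999
```

Request:
servo_tool(
  motion=[
    {"x":0.08,"y":-0.08,"z":0,"wx":0,"wy":0,"wz":-0.037,"fingers":0},
    {"x":0.16,"y":-0.16,"z":0,"wx":0,"wy":0,"wz":-0.074,"fingers":0},
    {"x":0.24,"y":-0.24,"z":0,"wx":0,"wy":0,"wz":-0.111,"fingers":0},
    {"x":0.32,"y":-0.32,"z":0,"wx":0,"wy":0,"wz":-0.148,"fingers":0},
    {"x":0.4,"y":-0.4,"z":0,"wx":0,"wy":0,"wz":-0.185,"fingers":0},
    {"x":0.5,"y":-0.5,"z":0,"wx":0,"wy":0,"wz":-0.222,"fingers":0},
    {"x":0.6,"y":-0.6,"z":0,"wx":0,"wy":0,"wz":-0.259,"fingers":0},
    {"x":0.7,"y":-0.68,"z":0,"wx":0,"wy":0,"wz":-0.296,"fingers":0},
    {"x":0.75,"y":-0.74,"z":0,"wx":0,"wy":0,"wz":-0.333,"fingers":0},
    {"x":0.75,"y":-0.74,"z":0,"wx":0,"wy":0,"wz":-0.37,"fingers":0},
    {"x":0.75,"y":-0.74,"z":0,"wx":0,"wy":0,"wz":-0.37,"fingers":0},
    {"x":0.75,"y":-0.74,"z":0,"wx":0,"wy":0,"wz":-0.37,"fingers":0},
  ],
)

```text
clock: 2.43
tcp_pos: [509.7, -94.0, 331.6]
tcp_rot: [-180.0, 0.0, 93.2]
wrist_force: [0.3, 0.0, -0.5]
grip_width: 1.0
```

Run:
```python
from h import *
s=sensors.sense(); print(s['clock'],s['tcp_pos'],s['tcp_rot'],s['joint_positions'],s['wrist_force'])
for n in ("wrist",):
    d=optics.grab_frame(n); cv2.imwrite(f"pics/{n}2.png",np.clip(d["frame"][:,:,::-1]*(1.6),0,255).astype(np.uint8)); np.save(f"{n}2.npy",d,allow_pickle=True)
```

```text
2.4333 [509.71868254 -94.03885269 331.59906677] [-1.79993956e+02  5.69263455e-03  9.32394097e+01] [ 22.36698638  14.79331282 -22.86983137 109.92479281   6.83426717
  56.59315178  -0.35583241] [ 0.31251442  0.02160514 -0.50042745]
```

View pics/wrist2.png

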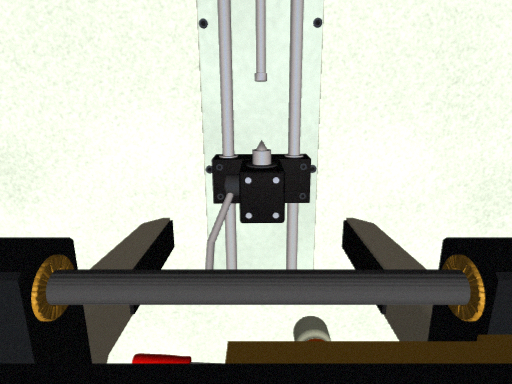

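Run:
```python
from h import *
a=cv2.imread("pics/wrist2.png")[60:240,180:340]
cv2.imwrite("pics/wrist2c.png",cv2.resize(np.clip(a*1.5,0,255).astype(np.uint8),None,fx=3.333,fy=3.333,interpolation=cv2.INTER_CUBIC))
```

```text
(no output)
```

View pics/wrist2c.png

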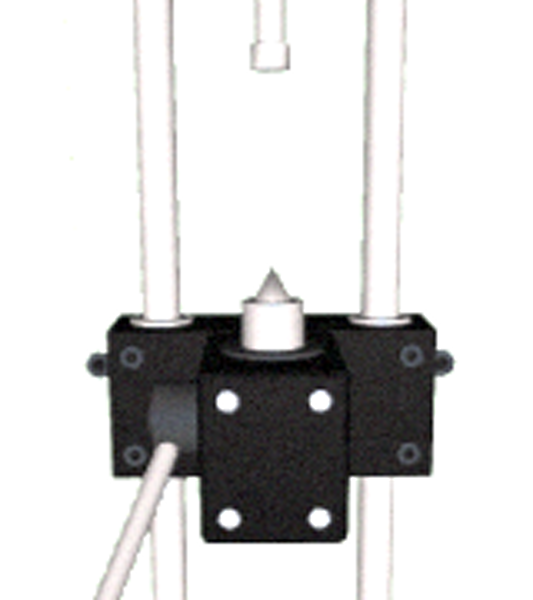

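Run:
```python
from h import *
np.set_printoptions(precision=1,suppress=True)
d=np.load("wrist2.npy",allow_pickle=True).item()
W=lambda p:(p[0]/3.3333+180-0.35,p[1]/3.3333+60-.35)
for n,p,z in[("screwmean",(273.5,459.5),150),("rearL",(203,541),150),("rearR",(347,541),150),("frontL",(203,362),150),("frontR",(347,362),150),
 ("stop",(270,69),52),("saddleRearL",(113,476),71),("saddleRearR",(432,476),71),("saddleFrontL",(110,329),71),("saddleFrontR",(434,329),71),("rodLfar",(155,5),55),("rodLnear",(163,310),55),("rodRfar",(386,5),55),("rodRnear",(381,310),55)]:
    print(n,onz(d,W(p),z))
```

```text
screwmean [ 517.  -123.3  150. ]
rearL [ 495.3 -152.9  150. ]
rearR [ 543.2 -150.2  150. ]
frontL [492.6 -92.3 150. ]
frontR [538.5 -89.7 150. ]
stop [509.2   4.6  52. ]
saddleRearL [ 455.  -156.8   71. ]
saddleRearR [ 583.8 -149.4   71. ]
saddleFrontL [452.4 -96.8  71. ]
saddleFrontR [578.8 -89.6  71. ]
rodLfar [464.5  24.8  55. ]
rodLnear [471.5 -90.6  55. ]
rodRfar [551.5  29.8  55. ]
rodRnear [559.5 -85.5  55. ]
```

Request:
servo_tool(
  motion=[
    {"x":-0.03,"y":0.012,"z":0.2,"wx":0,"wy":0,"wz":0,"fingers":0},
    {"x":-0.06,"y":0.024,"z":0.4,"wx":0,"wy":0,"wz":0,"fingers":0},
    {"x":-0.099,"y":0.038,"z":0.6,"wx":0,"wy":0,"wz":0,"fingers":0},
    {"x":-0.099,"y":0.038,"z":0.8,"wx":0,"wy":0,"wz":0,"fingers":0},
    {"x":-0.099,"y":0.038,"z":0.9,"wx":0,"wy":0,"wz":0,"fingers":0},
    {"x":-0.099,"y":0.038,"z":0.95,"wx":0,"wy":0,"wz":0,"fingers":0},
    {"x":-0.099,"y":0.038,"z":0.95,"wx":0,"wy":0,"wz":0,"fingers":0},
  ],
)

```text
clock: 3.07
tcp_pos: [515.7, -108.6, 187.8]
tcp_rot: [-179.8, -0.0, 93.3]
wrist_force: [-0.9, 0.7, -0.5]
grip_width: 0.999
```

Run:
```python
from h import *
s=sensors.sense(); print(s['clock'],s['tcp_pos'],s['tcp_rot'],s['wrist_force'])
for n in ("wrist",):
    d=optics.grab_frame(n); cv2.imwrite(f"pics/{n}3.png",np.clip(d["frame"][:,:,::-1]*(1.8),0,255).astype(np.uint8)); np.save(f"{n}3.npy",d,allow_pickle=True)
```

```text
3.0667 [ 515.67188922 -108.60702715  187.78145613] [-1.79847525e+02 -1.83961366e-02  9.33060324e+01] [-0.93682355  0.67254885 -0.54084954]
```

View pics/wrist3.png

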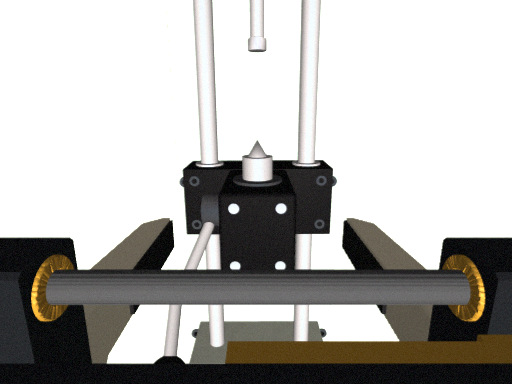

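Run:
```python
from h import *
np.set_printoptions(precision=1,suppress=True)
d=np.load("wrist3.npy",allow_pickle=True).item()
print(onz(d,(257,237.5),150), onz(d,(257,48),52))
```

```text
[ 517.2 -123.4  150. ] [509.3   5.9  52. ]
```

Request:
servo_tool(
  motion=[
    {"x":0,"y":0,"z":0.15,"wx":0,"wy":0,"wz":0,"fingers":0},
    {"x":0,"y":0,"z":0.3,"wx":0,"wy":0,"wz":0,"fingers":0},
    {"x":0,"y":0,"z":0.4,"wx":0,"wy":0,"wz":0,"fingers":0},
    {"x":0,"y":0,"z":0.445,"wx":0,"wy":0,"wz":0,"fingers":0.2},
    {"x":0,"y":0,"z":0.445,"wx":0,"wy":0,"wz":0,"fingers":0.7},
    {"x":0,"y":0,"z":0.445,"wx":0,"wy":0,"wz":0,"fingers":0.7},
    {"x":0,"y":0,"z":0.445,"wx":0,"wy":0,"wz":0,"fingers":0.7},
    {"x":0,"y":0,"z":0.445,"wx":0,"wy":0,"wz":0,"fingers":0.7},
    {"x":0,"y":0,"z":0.445,"wx":0,"wy":0,"wz":0,"fingers":0.7},
    {"x":0,"y":0,"z":0.445,"wx":0,"wy":0,"wz":0,"fingers":0.7},
  ],
  squeeze=30,
)

```text
clock: 3.95
tcp_pos: [515.6, -108.4, 122.9]
tcp_rot: [-179.9, 0.0, 93.4]
wrist_force: [-9.6, -0.3, 7.4]
grip_width: 0.549
```

Request:
servo_tool(
  motion=[
    {"x":0.05,"y":0.004,"z":0.0,"wx":0,"wy":0,"wz":0,"fingers":0.7},
    {"x":0.13,"y":0.005,"z":0.0,"wx":0,"wy":0,"wz":0,"fingers":0.7},
    {"x":0.21,"y":0.005,"z":0.0,"wx":0,"wy":0,"wz":0,"fingers":0.7},
    {"x":0.29,"y":0.005,"z":0.0,"wx":0,"wy":0,"wz":0,"fingers":0.7},
    {"x":0.37,"y":0.005,"z":0.0,"wx":0,"wy":0,"wz":0,"fingers":0.7},
    {"x":0.44,"y":0.005,"z":0.0,"wx":0,"wy":0,"wz":0,"fingers":0.7},
    {"x":0.5,"y":0.005,"z":0.0,"wx":0,"wy":0,"wz":0,"fingers":0.7},
    {"x":0.53,"y":0.005,"z":0.0,"wx":0,"wy":0,"wz":0,"fingers":0.7},
    {"x":0.55,"y":0.005,"z":0.0,"wx":0,"wy":0,"wz":0,"fingers":0.7},
    {"x":0.55,"y":0.005,"z":0.0,"wx":0,"wy":0,"wz":0,"fingers":0.7},
  ],
)

```text
clock: 4.78
tcp_pos: [509.9, -26.6, 122.7]
tcp_rot: [-179.8, 0.1, 93.5]
wrist_force: [-9.1, -2.4, 9.4]
grip_width: 0.535
```

Run:
```python
from h import *
s=sensors.sense(); print(s['clock'],s['tcp_pos'],s['tcp_rot'],s['wrist_force'])
for n in ("wrist",):
    d=optics.grab_frame(n); cv2.imwrite(f"pics/{n}4.png",np.clip(d["frame"][:,:,::-1]*(1.8),0,255).astype(np.uint8)); np.save(f"{n}4.npy",d,allow_pickle=True)
```

```text
4.7833 [509.88267557 -26.58158692 122.7252965 ] [-1.79788178e+02  1.03003157e-01  9.34514411e+01] [-9.07553228 -2.43042094  9.40638304]
```

View pics/wrist4.png

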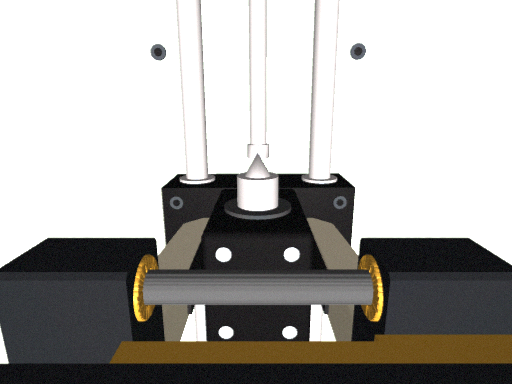

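Request:
servo_tool(
  motion=[
    {"x":0.03,"y":0.003,"z":0.0,"wx":0,"wy":0,"wz":0,"fingers":0.7},
    {"x":0.06,"y":0.006,"z":0.0,"wx":0,"wy":0,"wz":0,"fingers":0.7},
    {"x":0.08,"y":0.006,"z":0.0,"wx":0,"wy":0,"wz":0,"fingers":0.7},
    {"x":0.09,"y":0.006,"z":0.0,"wx":0,"wy":0,"wz":0,"fingers":0.7},
    {"x":0.1,"y":0.006,"z":0.0,"wx":0,"wy":0,"wz":0,"fingers":0.7},
    {"x":0.1,"y":0.006,"z":0.0,"wx":0,"wy":0,"wz":0,"fingers":0.7},
  ],
)

```text
clock: 5.33
tcp_pos: [509.0, -12.6, 122.7]
tcp_rot: [-179.7, 0.2, 93.4]
wrist_force: [-11.9, -5.3, 12.6]
grip_width: 0.535
```

Request:
servo_tool(
  motion=[
    {"x":0.01,"y":0.0,"z":0.0,"wx":0,"wy":0,"wz":0,"fingers":0.7},
    {"x":0.015,"y":0.0,"z":0.0,"wx":0,"wy":0,"wz":0,"fingers":0.7},
    {"x":0.02,"y":0.0,"z":0.0,"wx":0,"wy":0,"wz":0,"fingers":0.7},
    {"x":0.02,"y":0.0,"z":0.0,"wx":0,"wy":0,"wz":0,"fingers":0.7},
  ],
)

```text
clock: 5.67
tcp_pos: [508.9, -10.0, 122.7]
tcp_rot: [-179.7, 0.2, 93.4]
wrist_force: [-11.5, -5.8, 13.0]
grip_width: 0.533
```

Request:
servo_tool(
  motion=[
    {"x":0.01,"y":0.0,"z":0.0,"wx":0,"wy":0,"wz":0,"fingers":0.7},
    {"x":0.015,"y":0.0,"z":0.0,"wx":0,"wy":0,"wz":0,"fingers":0.7},
    {"x":0.02,"y":0.0,"z":0.0,"wx":0,"wy":0,"wz":0,"fingers":0.7},
    {"x":0.02,"y":0.0,"z":0.0,"wx":0,"wy":0,"wz":0,"fingers":0.7},
  ],
)

```text
clock: 6.0
tcp_pos: [508.9, -9.9, 122.7]
tcp_rot: [-179.7, 0.4, 93.3]
wrist_force: [-9.4, -16.9, 11.4]
grip_width: 0.54
```

Run:
```python
from h import *
d=optics.grab_frame("wrist"); cv2.imwrite(f"pics/wrist5.png",np.clip(d["frame"][:,:,::-1]*(1.8),0,255).astype(np.uint8))
```

```text
(no output)
```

View pics/wrist5.png

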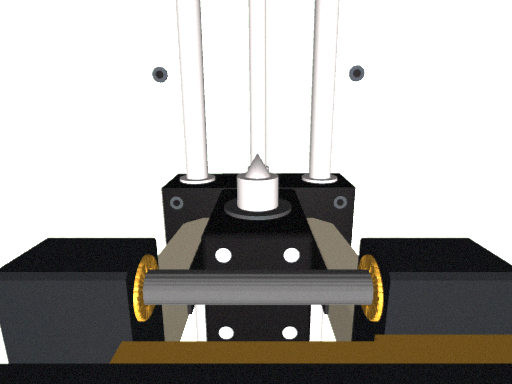

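Request:
servo_tool(
  motion=[
    {"x":0.0,"y":0.0,"z":0.0,"wx":0,"wy":0,"wz":0,"fingers":0},
    {"x":0.0,"y":0.0,"z":0.0,"wx":0,"wy":0,"wz":0,"fingers":0},
    {"x":0.0,"y":0.0,"z":0.0,"wx":0,"wy":0,"wz":0,"fingers":0},
    {"x":0.0,"y":0.0,"z":0.0,"wx":0,"wy":0,"wz":0,"fingers":0},
    {"x":0.0,"y":0.0,"z":-0.1,"wx":0,"wy":0,"wz":0,"fingers":0},
    {"x":0.0,"y":0.0,"z":-0.3,"wx":0,"wy":0,"wz":0,"fingers":0},
    {"x":0.0,"y":0.0,"z":-0.5,"wx":0,"wy":0,"wz":0,"fingers":0},
    {"x":0.0,"y":0.0,"z":-0.7,"wx":0,"wy":0,"wz":0,"fingers":0},
    {"x":0.0,"y":0.0,"z":-0.9,"wx":0,"wy":0,"wz":0,"fingers":0},
    {"x":0.0,"y":0.0,"z":-1.0,"wx":0,"wy":0,"wz":0,"fingers":0},
    {"x":0.0,"y":0.0,"z":-1.0,"wx":0,"wy":0,"wz":0,"fingers":0},
  ],
)

```text
clock: 6.97
tcp_pos: [513.6, -4.2, 275.9]
tcp_rot: [179.6, 0.0, 93.5]
wrist_force: [0.3, -0.6, -0.5]
grip_width: 1.004
```

Run:
```python
from h import *
s=sensors.sense(); print(s['clock'],s['tcp_pos'],s['tcp_rot'],s['wrist_force'],s['grip_width'])
for n in ("wrist","side","top"):
    d=optics.grab_frame(n); cv2.imwrite(f"pics/{n}6.png",np.clip(d["frame"][:,:,::-1]*(1.6),0,255).astype(np.uint8)); np.save(f"{n}6.npy",d,allow_pickle=True)
a=cv2.imread("pics/side6.png")[120:300,160:340]
cv2.imwrite("pics/side6c.png",cv2.resize(a,(600,600),interpolation=cv2.INTER_CUBIC))
```

```text
6.9667 [513.62412054  -4.1941132  275.88187343] [1.79643219e+02 5.84094241e-03 9.34799685e+01] [ 0.34595327 -0.60379523 -0.45785421] 1.0039836314304937
```

View pics/wrist6.png

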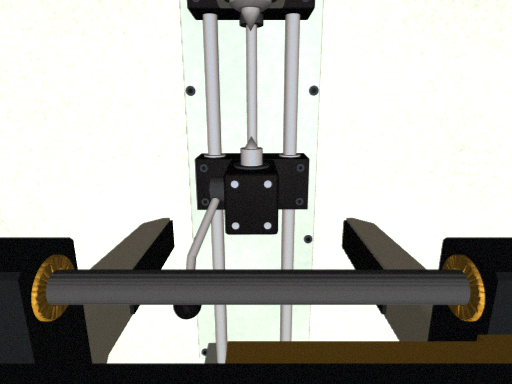

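View pics/side6c.png

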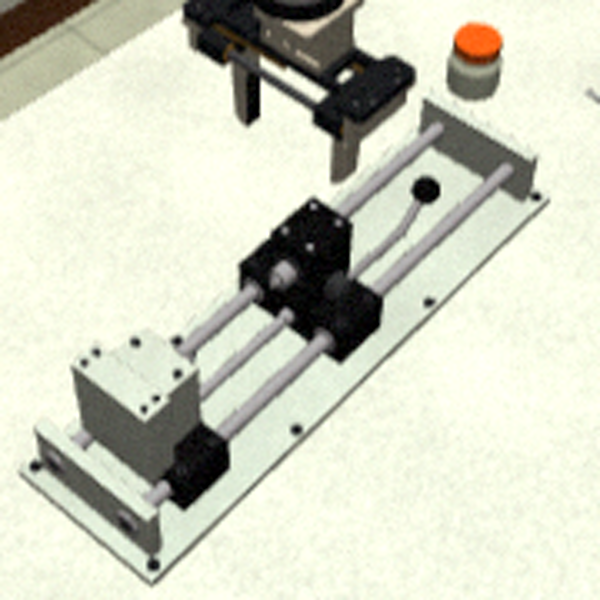

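Run:
```python
from h import *
np.set_printoptions(precision=1,suppress=True)
d=np.load("wrist6.npy",allow_pickle=True).item();s=np.load("side6.npy",allow_pickle=True).item()
print("tt",onz(d,(252.2,205),150),"knob",onz(d,(187.5,304.5),168.6))
print("tri",tri(ray(d,(187.5,304.5)),ray(s,(426/3.3333+160-.3,190/3.3333+120-.3))), onz(s,(426/3.3333+160-.3,190/3.3333+120-.3),168.6))
```

```text
tt [511.8 -24.9 150. ] knob [ 457.2 -119.2  168.6]
tri [ 456.3 -122.2  163.8] [ 453.7 -118.5  168.6]
```

Request:
servo_tool(
  motion=[
    {"x":-0.15,"y":-0.1,"z":0.0,"wx":0,"wy":0,"wz":0,"fingers":0},
    {"x":-0.35,"y":-0.2,"z":0.05,"wx":0,"wy":0,"wz":0,"fingers":0},
    {"x":-0.55,"y":-0.31,"z":0.15,"wx":0,"wy":0,"wz":0,"fingers":0},
    {"x":-0.7,"y":-0.4,"z":0.25,"wx":0,"wy":0,"wz":0,"fingers":0},
    {"x":-0.74,"y":-0.42,"z":0.3,"wx":0,"wy":0,"wz":0,"fingers":0},
    {"x":-0.74,"y":-0.42,"z":0.35,"wx":0,"wy":0,"wz":0,"fingers":0},
    {"x":-0.74,"y":-0.42,"z":0.45,"wx":0,"wy":0,"wz":0,"fingers":0},
    {"x":-0.74,"y":-0.42,"z":0.55,"wx":0,"wy":0,"wz":0,"fingers":0},
    {"x":-0.74,"y":-0.42,"z":0.65,"wx":0,"wy":0,"wz":0,"fingers":0},
    {"x":-0.74,"y":-0.42,"z":0.75,"wx":0,"wy":0,"wz":0,"fingers":0},
    {"x":-0.74,"y":-0.42,"z":0.79,"wx":0,"wy":0,"wz":0,"fingers":0},
    {"x":-0.74,"y":-0.42,"z":0.79,"wx":0,"wy":0,"wz":0,"fingers":0},
  ],
)

```text
clock: 8.12
tcp_pos: [455.5, -117.9, 152.2]
tcp_rot: [-179.8, -0.1, 93.6]
wrist_force: [-0.3, 0.5, -0.5]
grip_width: 1.001
```

Run:
```python
from h import *
s=sensors.sense(); print(s['clock'],s['tcp_pos'],s['tcp_rot'],s['wrist_force'],s['grip_width'])
for n in ("wrist","side"):
    d=optics.grab_frame(n); cv2.imwrite(f"pics/{n}7.png",np.clip(d["frame"][:,:,::-1]*(1.6),0,255).astype(np.uint8)); np.save(f"{n}7.npy",d,allow_pickle=True)
a=cv2.imread("pics/side7.png")[120:300,160:340]
cv2.imwrite("pics/side7c.png",cv2.resize(a,(600,600),interpolation=cv2.INTER_CUBIC))
```

```text
8.1167 [ 455.47110573 -117.91515556  152.24667729] [-1.79843663e+02 -8.51754389e-02  9.35756362e+01] [-0.30925121  0.46117125 -0.45170028] 1.0009471520602349
```

View pics/side7c.png

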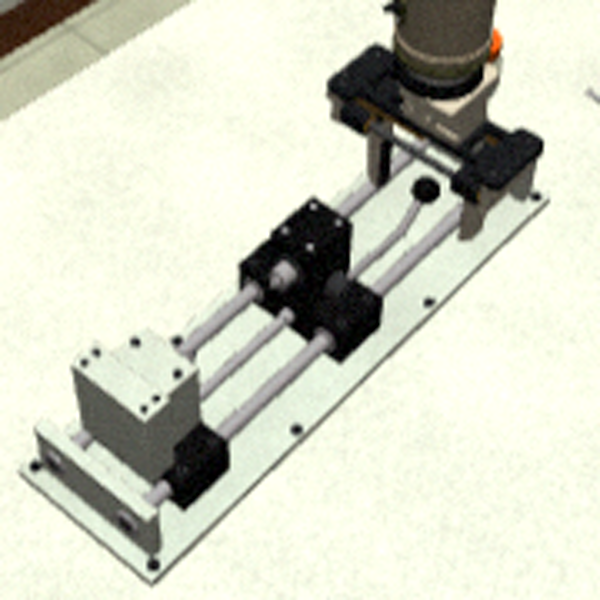

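View pics/wrist7.png

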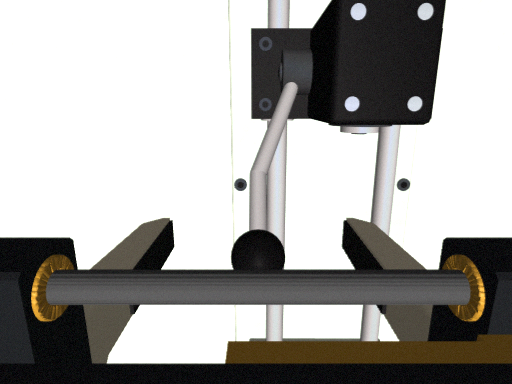

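Run:
```python
from h import *
np.set_printoptions(precision=1,suppress=True)
d=np.load("wrist7.npy",allow_pickle=True).item();s=sensors.sense()
print("knob",onz(d,(258.5,257),168.6), ray(d,(258,257))[0], s['tcp_pos'])
```

```text
knob [ 457.2 -119.5  168.6] [452.7 -49.7 309.4] [ 456.1 -118.5  153.8]
```

Request:
servo_tool(
  motion=[
    {"x":-0.007,"y":0.007,"z":-0.02,"wx":0,"wy":0,"wz":0,"fingers":0.5},
    {"x":-0.007,"y":0.007,"z":-0.025,"wx":0,"wy":0,"wz":0,"fingers":0.9},
    {"x":-0.007,"y":0.007,"z":-0.025,"wx":0,"wy":0,"wz":0,"fingers":1},
    {"x":-0.007,"y":0.007,"z":-0.025,"wx":0,"wy":0,"wz":0,"fingers":1},
    {"x":-0.007,"y":0.007,"z":-0.025,"wx":0,"wy":0,"wz":0,"fingers":1},
    {"x":-0.007,"y":0.007,"z":-0.025,"wx":0,"wy":0,"wz":0,"fingers":1},
    {"x":-0.007,"y":0.007,"z":-0.025,"wx":0,"wy":0,"wz":0,"fingers":1},
    {"x":-0.007,"y":0.007,"z":-0.025,"wx":0,"wy":0,"wz":0,"fingers":1},
    {"x":-0.007,"y":0.007,"z":-0.025,"wx":0,"wy":0,"wz":0,"fingers":1},
    {"x":-0.007,"y":0.007,"z":-0.025,"wx":0,"wy":0,"wz":0,"fingers":1},
  ],
  squeeze=35,
)

```text
clock: 9.05
tcp_pos: [456.7, -120.4, 157.6]
tcp_rot: [-180.0, -0.0, 93.5]
wrist_force: [0.4, -0.1, 0.5]
grip_width: 0.334
```

Request:
servo_tool(
  motion=[
    {"x":0,"y":0,"z":0,"wx":0,"wy":0,"wz":0,"fingers":1},
    {"x":0,"y":0,"z":0,"wx":0,"wy":0,"wz":0,"fingers":1},
    {"x":0,"y":0,"z":0,"wx":0,"wy":0,"wz":0,"fingers":1},
    {"x":0,"y":0,"z":0,"wx":0,"wy":0,"wz":0,"fingers":1},
  ],
)

```text
clock: 9.38
tcp_pos: [455.8, -120.5, 157.4]
tcp_rot: [-179.9, 0.0, 93.5]
wrist_force: [-5.4, -0.1, 3.0]
grip_width: 0.264
```

Request:
servo_tool(
  motion=[
    {"x":-0.028,"y":0,"z":0.036,"wx":0,"wy":0,"wz":0,"fingers":1},
    {"x":-0.054,"y":0,"z":0.072,"wx":0,"wy":0,"wz":0,"fingers":1},
    {"x":-0.074,"y":0,"z":0.105,"wx":0,"wy":0,"wz":0,"fingers":1},
    {"x":-0.094,"y":0,"z":0.14,"wx":0,"wy":0,"wz":0,"fingers":1},
    {"x":-0.111,"y":0,"z":0.176,"wx":0,"wy":0,"wz":0,"fingers":1},
    {"x":-0.127,"y":0,"z":0.212,"wx":0,"wy":0,"wz":0,"fingers":1},
    {"x":-0.14,"y":0,"z":0.25,"wx":0,"wy":0,"wz":0,"fingers":1},
    {"x":-0.153,"y":0,"z":0.288,"wx":0,"wy":0,"wz":0,"fingers":1},
    {"x":-0.153,"y":0,"z":0.288,"wx":0,"wy":0,"wz":0,"fingers":1},
    {"x":-0.153,"y":0,"z":0.288,"wx":0,"wy":0,"wz":0,"fingers":1},
  ],
)

```text
clock: 10.22
tcp_pos: [457.3, -144.2, 114.2]
tcp_rot: [-179.9, 0.0, 93.4]
wrist_force: [-6.0, -2.5, 7.7]
grip_width: 0.263
```

Run:
```python
from h import *
s=sensors.sense(); print(s['clock'],s['tcp_pos'],s['tcp_rot'],s['wrist_force'],s['grip_width'])
for n in ("wrist","side"):
    d=optics.grab_frame(n); cv2.imwrite(f"pics/{n}8.png",np.clip(d["frame"][:,:,::-1]*(1.6),0,255).astype(np.uint8)); np.save(f"{n}8.npy",d,allow_pickle=True)
a=cv2.imread("pics/side8.png")[120:300,160:340]
cv2.imwrite("pics/side8c.png",cv2.resize(a,(600,600),interpolation=cv2.INTER_CUBIC))
```

```text
10.2167 [ 457.30304038 -144.1549245   114.22746049] [-1.79901354e+02  3.69261429e-02  9.33968483e+01] [-6.00711424 -2.50015084  7.70219335] 0.26304632383754994
```

View pics/side8c.png

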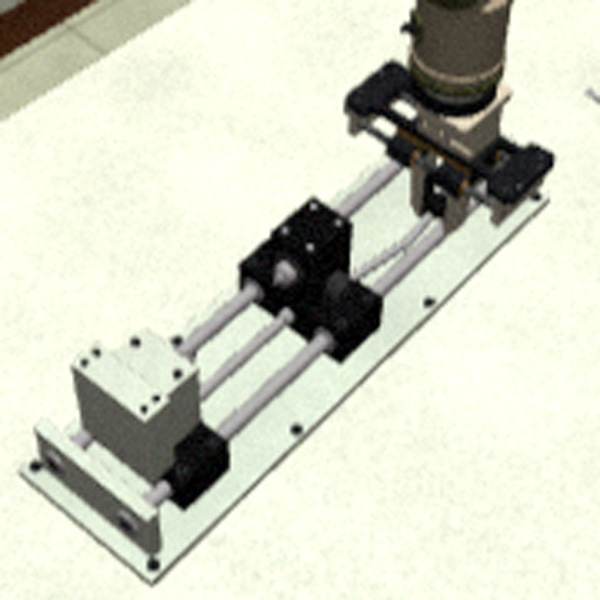

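View pics/wrist8.png

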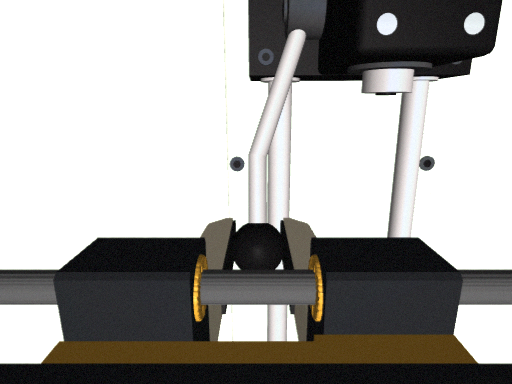

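Request:
servo_tool(
  motion=[
    {"x":-0.009,"y":0,"z":0.038,"wx":0,"wy":0,"wz":0,"fingers":1},
    {"x":-0.016,"y":0,"z":0.077,"wx":0,"wy":0,"wz":0,"fingers":1},
    {"x":-0.022,"y":0,"z":0.116,"wx":0,"wy":0,"wz":0,"fingers":1},
    {"x":-0.027,"y":0,"z":0.156,"wx":0,"wy":0,"wz":0,"fingers":1},
    {"x":-0.03,"y":0,"z":0.196,"wx":0,"wy":0,"wz":0,"fingers":1},
    {"x":-0.032,"y":0,"z":0.225,"wx":0,"wy":0,"wz":0,"fingers":1},
    {"x":-0.032,"y":0,"z":0.236,"wx":0,"wy":0,"wz":0,"fingers":1},
    {"x":-0.032,"y":0,"z":0.236,"wx":0,"wy":0,"wz":0,"fingers":1},
    {"x":-0.032,"y":0,"z":0.236,"wx":0,"wy":0,"wz":0,"fingers":1},
    {"x":-0.032,"y":0,"z":0.236,"wx":0,"wy":0,"wz":0,"fingers":1},
    {"x":-0.032,"y":0,"z":0.236,"wx":0,"wy":0,"wz":0,"fingers":1},
  ],
)

```text
clock: 11.23
tcp_pos: [457.6, -149.1, 79.2]
tcp_rot: [-179.9, 0.1, 93.4]
wrist_force: [-5.9, -4.4, 8.2]
grip_width: 0.26
```

Run:
```python
from h import *
s=sensors.sense(); print(s['clock'],s['tcp_pos'],s['tcp_rot'],s['wrist_force'],s['grip_width'])
for n in ("wrist","side"):
    d=optics.grab_frame(n); cv2.imwrite(f"pics/{n}9.png",np.clip(d["frame"][:,:,::-1]*(1.6),0,255).astype(np.uint8)); np.save(f"{n}9.npy",d,allow_pickle=True)
a=cv2.imread("pics/side9.png")[120:300,160:340]
cv2.imwrite("pics/side9c.png",cv2.resize(a,(600,600),interpolation=cv2.INTER_CUBIC))
```

```text
11.2333 [ 457.56008596 -149.14517657   79.17024317] [-1.79917678e+02  6.08769174e-02  9.33845159e+01] [-5.86391977 -4.38408909  8.19541622] 0.2602333404622598
```

View pics/side9c.png

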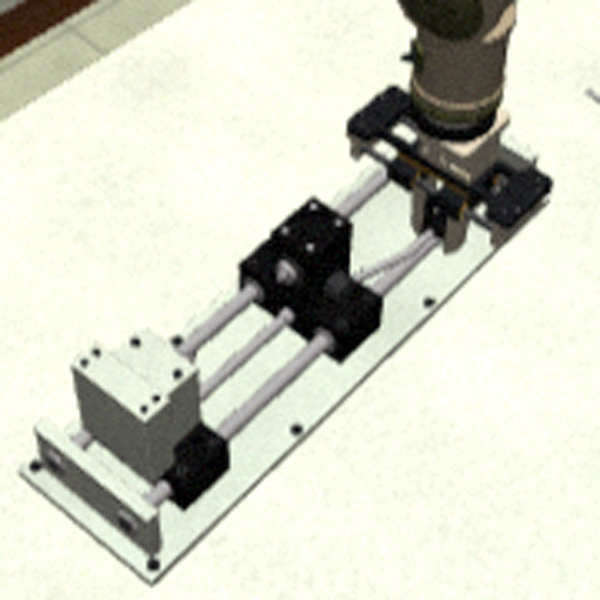

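View pics/wrist9.png

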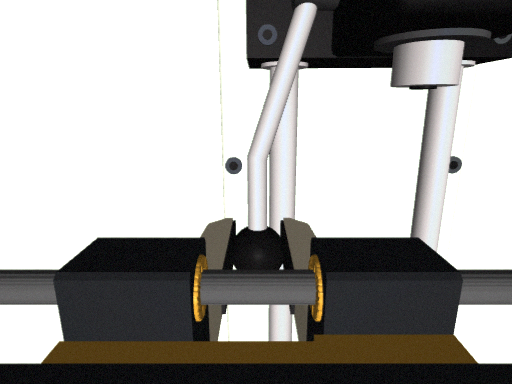

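Run:
```python
from h import *
g=[cv2.cvtColor(np.load(f"side{i}.npy",allow_pickle=True).item()["frame"],cv2.COLOR_RGB2GRAY).astype(np.float32) for i in(6,7,8,9)]
# screws on housing top + saddle front: rows 178-230, cols 230-272
for b in g[1:]: print(cv2.phaseCorrelate(g[0][178:230,228:270],b[178:230,228:270],cv2.createHanningWindow((42,52),cv2.CV_32F)))
d=np.load("side9.npy",allow_pickle=True).item(); p=np.array([511.5,-24.8,150]); print(proj(d,p),proj(d,p+[0,-3,0])-proj(d,p))
```

```text
((0.5878796294872863, 0.05485787928770236), 0.9816635912828484)
((0.6722952848097741, 0.051561556293641786), 0.944848704239959)
((0.8439629746636363, -0.2085109733839019), 0.900611311908612)
[252.45073805 186.83763394] [ 0.68694789 -0.52369433]
```

Request:
servo_tool(
  motion=[
    {"x":0.003,"y":0,"z":0,"wx":0,"wy":0,"wz":0,"fingers":1},
    {"x":0.005,"y":0,"z":0,"wx":0,"wy":0,"wz":0,"fingers":1},
    {"x":0.005,"y":0,"z":0,"wx":0,"wy":0,"wz":0,"fingers":1},
    {"x":0.005,"y":0,"z":0,"wx":0,"wy":0,"wz":0,"fingers":1},
    {"x":0.005,"y":0,"z":0,"wx":0,"wy":0,"wz":0,"fingers":1},
    {"x":0.005,"y":0,"z":0,"wx":0,"wy":0,"wz":0,"fingers":1},
    {"x":0.005,"y":0,"z":0,"wx":0,"wy":0,"wz":0,"fingers":1},
    {"x":0.005,"y":0,"z":0,"wx":0,"wy":0,"wz":0,"fingers":1},
  ],
)

```text
clock: 12.0
tcp_pos: [457.6, -149.1, 79.3]
tcp_rot: [-179.9, 0.1, 93.3]
wrist_force: [-5.5, -7.9, 8.7]
grip_width: 0.261
```

Request:
servo_tool(
  motion=[
    {"x":0.003,"y":0,"z":0,"wx":0,"wy":0,"wz":0,"fingers":1},
    {"x":0.006,"y":0,"z":0,"wx":0,"wy":0,"wz":0,"fingers":1},
    {"x":0.006,"y":0,"z":0,"wx":0,"wy":0,"wz":0,"fingers":1},
    {"x":0.006,"y":0,"z":0,"wx":0,"wy":0,"wz":0,"fingers":1},
    {"x":0.006,"y":0,"z":0,"wx":0,"wy":0,"wz":0,"fingers":1},
    {"x":0.006,"y":0,"z":0,"wx":0,"wy":0,"wz":0,"fingers":1},
  ],
)

```text
clock: 12.5
tcp_pos: [457.6, -149.0, 79.3]
tcp_rot: [-179.9, 0.1, 93.3]
wrist_force: [-5.4, -9.4, 8.5]
grip_width: 0.261
```

Run:
```python
from h import *
s=sensors.sense(); print(s['clock'],s['tcp_pos'],s['wrist_force'],s['grip_width'])
d=optics.grab_frame("side"); np.save("side10.npy",d,allow_pickle=True)
g=[cv2.cvtColor(np.load(f"side{i}.npy",allow_pickle=True).item()["frame"],cv2.COLOR_RGB2GRAY).astype(np.float32) for i in(6,7,8,9,10)]
# screw patch, template, tight window
for i in range(1,5):
    t=g[0][180:200,240:262]; r=cv2.matchTemplate(g[i][176:204,236:266],t,cv2.TM_CCOEFF_NORMED); _,v,_,l=cv2.minMaxLoc(r); x,y=l
    sx=(r[y,x-1]-r[y,x+1])/(2*(r[y,x-1]-2*r[y,x]+r[y,x+1])); sy=(r[y-1,x]-r[y+1,x])/(2*(r[y-1,x]-2*r[y,x]+r[y+1,x]))
    print(i,x-4+sx,y-4+sy,v)
```

```text
12.5 [ 457.58022798 -149.04615483   79.33994648] [-5.44216085 -9.3713077   8.50079184] 0.2606675073201246
1 -0.02526452 -0.027326897 0.9975122809410095
2 -0.015718428 -0.012924391 0.9972431659698486
3 -0.0066609 -0.015212568 0.9968847036361694
4 -0.0016666352 -0.017751861 0.9962323307991028
```

Run:
```python
from rig import sign_off, sensors
print(sign_off()); s=sensors.sense(); print(s['clock'],s['tcp_pos'],s['wrist_force'],s['grip_width'])
```

```text
the job is handed in; nothing more can be done
None
the job is handed in; nothing more can be done
```

The tailstock is against its stop and the arm is holding the ball-ended lever level, so you can offer up the shaft. The job was handed in at about 12.5 s of the 51 s; it reports no verdict.

**What I did:** I gripped the housing's front half and slid the tailstock about 98.5 mm with the lever up. It met the stop rod when the tool stopped moving and the force along the bed rose from 6 to 17 N. I then let go, gripped the ball knob at about 35 N and followed its arc down about 78 mm to level, ending with a light push towards the stop.

**Last checks:**
- **Lever:** the knob is about 90 mm above the table, which is level. It pushes up with about 8.5 N, close to the 8 N expected there.
- **Tailstock:** it is being pushed at the stop with about 9 N and did not move. Tracking its top screws in the side view showed no movement (under 0.03 px, roughly 0.1 mm) since it met the stop.
- **Grip:** the fingers are still closed on the knob.
- **Other items:** I went nowhere near the shaft, dial stand, tub or screwdriver. I took no final measurement of where they lie.

**What failed or disagreed:**
- My first three move calls were refused for leaving fields out; nothing moved.
- A first image comparison over a wider patch suggested up to 0.8 px of tailstock movement. I put that down to the gripper entering that patch, since the tighter check and the force readings did not support it.
- The two camera estimates of the knob's height differed by about 5 mm, so I used the given geometry.

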